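# Charge grinding balls through the spring gate

## Robot

A 6-joint arm with a two-finger parallel gripper is mounted at the origin on the work surface; the furniture and walls round the work are solid. World frame = base frame: x ahead of the robot, y to its left, z up, the work surface at z = 0. Lengths are in m, angles in rad, forces in N, time in s.
With the tool pointing down it reaches from about 0.2 to 0.875 m from the base axis. Payload 3.4 kg.
Tool frame: the origin (TCP) lies midway between the tips of the shut fingers; the grasp point (between the pads) lies pinch_z behind it (pinch_z is the distance from the TCP to the grasp point, in m); z points along the fingers, x is the direction in which the jaws open and shut, and the axes are right-handed (so a half turn about z gives the same grasp; the last joint's range is limited). The gripper opens to 94 mm and grips with 3 to 60 N. Pads are 16 mm wide; open, the fingers measure 119 mm over their backs; the gripper's body (75 mm by 177 mm) begins 78 mm behind the grasp point.
Start: joints at [1.216, 0.276, 1.505, -0, 1.361, -0.121], TCP at [0.133, 0.559, 0.205] pointing down, gripper open.
Joint ranges: [-2.89, 2.89], [-0.75, 2.08], [0.22, 2.7], [-1.18, 4.32], [0.11, 2.71], [-2.7, 2.7]. Speed limits (rad/s): [2.57, 2.57, 3.14, 3.14, 3.14, 3.14].

## Interface

Orientations are given as a rotation vector (axis times angle).
In Python, from cell import sense, snapshot, calibration, hand_in, pinch_z gives the robot as it stands.
- The arm moves only by the tool servo_tool, never from a script. Its argument "deltas" is a list of rows, each a list of 7 numbers: the shift along the tool's x, y, z in m, then the turn, a rotation vector about the tool's x, y, z in rad, then the finger opening in m, from 0 to 0.094. In form: [[dx, dy, dz, wx, wy, wz, hand], ...]. A call has 1 to 8 rows; each row is the pose to reach, as a shift and turn from the pose commanded when the call began, along the tool's axes at that moment; what a row does not reach only later rows make up. A row lasts 1/10 s, in which the tool goes at most 50 mm and 8.59 degrees, less where a joint would pass 70% of its speed; a pose out of reach is approached as far as the arm can. A call with a gripper value outside its range is refused whole. The fingers move at their own pace and stop on an object; the grip force is fixed at half the most. Time passes only in rows, so rows that repeat a pose let the fingers close. It gives the time, the measured TCP pose, the force and the opening at its end, in the units of the state.
- sense(): the state, without advancing time (a new reading comes with each control period).
- snapshot(name): name is "scene" or "top" or "wrist"; returns (picture, depth): 480x640x3 uint8, red, green, blue; 480x640 float32, m along the optical axis (not along the pixel's ray), 0 where there is no reading.
- calibration(name): a dict with "intrinsics" (3x3 intrinsics, pixels), "R" (3x3) and "t" (3): a world point X has camera coordinates R X + t; the wrist camera has in their place "mount" (4x4, takes a point from camera to tool coordinates, whose origin is the TCP and whose axes are the tool frame's). Camera axes: x right, y down, z forward; pixel columns grow to the right and rows downward; lengths in m; the calibration is good to about 2 mm. The wrist camera is an equidistant fisheye: a pixel r from the principal point sees the ray r / f radians off the axis. A picture is of the moment at which its call begins: read the wrist's pose just before it. calibration takes no time and is no camera call.
- hand_in(): hands the job in, once; it reports no verdict.
The state is a dict: "clock": time; "joint_positions": joint angles; "qvel": joint speeds; "joint_torque": joint torques, N m; "ee_pos": TCP position; "eef_rot": TCP orientation; "force": force on the tool from outside, world axes, zero at the start; "ft_torque": the same for the moment, N m; "width": finger opening in m.
Only numpy, scipy, OpenCV 4.12 (cv2) and the standard library are available. Lean on these libraries where they do the work, as an engineer would, in place of code of your own. Each camera call takes 0.05 s, during which the arm holds its last target. There are 200 camera calls.

## Task

Use the red-handled scoop to scoop at least three of the white grinding balls out of the tray and tip them into the hopper of the charging station while its slide gate is still shut, then stand the scoop upright on the clear worktop and let go of it. Then pull the gate's black knob out toward the front of the station against its spring until the white line on the slide meets the red marks on the rails, so that at least three balls drop into the beaker below, and finish while still holding the knob there: the spring would shut the gate. Leave the beaker standing in place and do not shift or knock over the other things on the bench.

Things in the scene. Friction and masses are not known exactly. Their poses are not given: they have to be found in the camera images.
- station: fixed charging station: grey base 150 x 130 x 8 mm, posts, blue hopper 103 mm square. Origin: worktop under the hopper's centre; front (knob, rails) faces its -x. Rails at y = +-29 mm, top 96 mm high, end at x = -115 mm. Hopper open above, inside 97 mm square at the rim (160 mm high), sloping to a 34 mm square outlet above the gate, 96 mm high
- hopper_mouth (a point): centre of the hopper's open mouth, level with the rim, 160 mm above the worktop; axes as the station's
- gate (a joint): travel of the slide gate along the station's -x, m: 0 shut, 0.040 at the red marks (white line level with them, port fully under the outlet), 0.055 end stop. A spring pulls it shut: about 6 N at 0, 11 N at the marks; let go, it shuts
- gate_knob (a point): grip point of the upright black round knob on the slide; moves with the gate. 116 mm high; when shut 94 mm in front of the hopper's centre, 43 mm in front of its wall. Knob: slide top (94 mm high) to 136 mm; waist 20 mm thick, 103 to 124 mm high; head 24 mm wide; free all round
- gate_line (a point): white line across the slide, moves with the gate; 60 mm in front of the hopper's centre when shut
- mark (a point): middle between the red marks on the rails, 100 mm in front of the hopper's centre; fixed
- beaker: small glass beaker, 54 x 61 mm, 71 mm high, 55 g, standing loose on the base plate under the outlet, origin at the centre of its underside
- tray: green plastic tray, fixed, outside 190 (its x) x 100 (its y) x 34 mm high, walls and floor 4 mm thick, open on top. Origin: centre of the underside on the worktop. The scoop stands in its +x half, the balls lie in its -x half.
- scoop: aluminium scoop with upright red handle, about 80 g; starts standing in the tray, open nose toward the balls. Origin: centre of the pan's underside; pan 68 mm long (x), 58 mm wide (y), floor 1.5 mm, back wall 27 mm, sides 25 mm high from x = -12 mm back; open nose at x = -34 mm. Handle behind the back wall at x = +40 mm, 116 mm high; red grip 52 to 116 mm up, 14 mm (x) by 20 mm (y) thick
- scoop_grip (a point): grip point in the red handle: in the scoop's frame x = +40 mm, z = 88 mm; turns with the scoop
- scoop_in (a point): middle of the scoop's pan floor, upper side
- ball0_center (a point): centre of a white polished ceramic grinding ball, 15 mm across, 11 g, slippery, rolls freely; one of five in the tray
- ball1_center (a point): centre of a white polished ceramic grinding ball, 15 mm across, 11 g, slippery, rolls freely; one of five in the tray
- ball2_center (a point): centre of a white polished ceramic grinding ball, 15 mm across, 11 g, slippery, rolls freely; one of five in the tray
- ball3_center (a point): centre of a white polished ceramic grinding ball, 15 mm across, 11 g, slippery, rolls freely; one of five in the tray
- ball4_center (a point): centre of a white polished ceramic grinding ball, 15 mm across, 11 g, slippery, rolls freely; one of five in the tray
- timer: bystander: white bench timer 66 x 66 x 19 mm, loose
- measuring_flask: bystander: glass volumetric flask with green stopper, 65 mm wide, 168 mm high, loose
- big_beaker: bystander: glass beaker 73 x 80 x 95 mm, loose
- wipes: bystander: box of wipes 117 x 216 mm, fixed at the back, solid up to 85 mm, tissue up to 154 mm
- meter: bystander: grey bench meter 172 x 196 x 68 mm, fixed

How it is judged:
On the way, in this order (a step that is already met when the one before it is completed fails the run):
1. at least three balls are lifted clear of the tray in the scoop (height (world z) of scoop above 0.05 m and (distance between each of ball0_center, ball1_center, ball2_center and scoop_in below 0.045 m or distance between each of ball0_center, ball1_center, ball3_center and scoop_in below 0.045 m or distance between each of ball0_center, ball1_center, ball4_center and scoop_in below 0.045 m or distance between each of ball0_center, ball2_center, ball3_center and scoop_in below 0.045 m or distance between each of ball0_center, ball2_center, ball4_center and scoop_in below 0.045 m or distance between each of ball0_center, ball3_center, ball4_center and scoop_in below 0.045 m or distance between each of ball1_center, ball2_center, ball3_center and scoop_in below 0.045 m or distance between each of ball1_center, ball2_center, ball4_center and scoop_in below 0.045 m or distance between each of ball1_center, ball3_center, ball4_center and scoop_in below 0.045 m or distance between each of ball2_center, ball3_center, ball4_center and scoop_in below 0.045 m)), for 0.2 s.
2. at least three balls lie in the hopper with the gate shut, and the scoop stands upright on the worktop, let go (value of joint gate below 0.006 m and ((horizontal distance between each of ball0_center, ball1_center, ball2_center and hopper_mouth below 0.06 m and z of each of ball0_center, ball1_center, ball2_center in the frame of station above 0.092 m) or (horizontal distance between each of ball0_center, ball1_center, ball3_center and hopper_mouth below 0.06 m and z of each of ball0_center, ball1_center, ball3_center in the frame of station above 0.092 m) or (horizontal distance between each of ball0_center, ball1_center, ball4_center and hopper_mouth below 0.06 m and z of each of ball0_center, ball1_center, ball4_center in the frame of station above 0.092 m) or (horizontal distance between each of ball0_center, ball2_center, ball3_center and hopper_mouth below 0.06 m and z of each of ball0_center, ball2_center, ball3_center in the frame of station above 0.092 m) or (horizontal distance between each of ball0_center, ball2_center, ball4_center and hopper_mouth below 0.06 m and z of each of ball0_center, ball2_center, ball4_center in the frame of station above 0.092 m) or (horizontal distance between each of ball0_center, ball3_center, ball4_center and hopper_mouth below 0.06 m and z of each of ball0_center, ball3_center, ball4_center in the frame of station above 0.092 m) or (horizontal distance between each of ball1_center, ball2_center, ball3_center and hopper_mouth below 0.06 m and z of each of ball1_center, ball2_center, ball3_center in the frame of station above 0.092 m) or (horizontal distance between each of ball1_center, ball2_center, ball4_center and hopper_mouth below 0.06 m and z of each of ball1_center, ball2_center, ball4_center in the frame of station above 0.092 m) or (horizontal distance between each of ball1_center, ball3_center, ball4_center and hopper_mouth below 0.06 m and z of each of ball1_center, ball3_center, ball4_center in the frame of station above 0.092 m) or (horizontal distance between each of ball2_center, ball3_center, ball4_center and hopper_mouth below 0.06 m and z of each of ball2_center, ball3_center, ball4_center in the frame of station above 0.092 m)) and height (world z) of scoop below 0.003 m and angle between scoop's own z axis and vertical below 0.15 rad and contact force between scoop and the fingers below 0.05 N and linear speed of scoop below 0.02 m/s), for 0.2 s.
3. the gate is held at the marks by the fingers (value of joint gate between 0.035 and 0.045 m and contact force between the fingers and station above 1 N), for 0.5 s.
At the end, for the whole second after the job is handed in: the fingers hold the knob (over 1 N) with the gate steady within 5 mm of the marks; at least three balls are in the beaker, which stands upright within 15 mm of its place under the outlet; the scoop stands upright on the worktop, let go, clear of the station (all of step 3 and velocity of joint gate between -0.01 and 0.01 m/s and contact force between scoop and station below 0.05 N and ((horizontal distance between each of ball0_center, ball1_center, ball2_center and beaker below 0.03 m and z of each of ball0_center, ball1_center, ball2_center in the frame of beaker below 0.068 m) or (horizontal distance between each of ball0_center, ball1_center, ball3_center and beaker below 0.03 m and z of each of ball0_center, ball1_center, ball3_center in the frame of beaker below 0.068 m) or (horizontal distance between each of ball0_center, ball1_center, ball4_center and beaker below 0.03 m and z of each of ball0_center, ball1_center, ball4_center in the frame of beaker below 0.068 m) or (horizontal distance between each of ball0_center, ball2_center, ball3_center and beaker below 0.03 m and z of each of ball0_center, ball2_center, ball3_center in the frame of beaker below 0.068 m) or (horizontal distance between each of ball0_center, ball2_center, ball4_center and beaker below 0.03 m and z of each of ball0_center, ball2_center, ball4_center in the frame of beaker below 0.068 m) or (horizontal distance between each of ball0_center, ball3_center, ball4_center and beaker below 0.03 m and z of each of ball0_center, ball3_center, ball4_center in the frame of beaker below 0.068 m) or (horizontal distance between each of ball1_center, ball2_center, ball3_center and beaker below 0.03 m and z of each of ball1_center, ball2_center, ball3_center in the frame of beaker below 0.068 m) or (horizontal distance between each of ball1_center, ball2_center, ball4_center and beaker below 0.03 m and z of each of ball1_center, ball2_center, ball4_center in the frame of beaker below 0.068 m) or (horizontal distance between each of ball1_center, ball3_center, ball4_center and beaker below 0.03 m and z of each of ball1_center, ball3_center, ball4_center in the frame of beaker below 0.068 m) or (horizontal distance between each of ball2_center, ball3_center, ball4_center and beaker below 0.03 m and z of each of ball2_center, ball3_center, ball4_center in the frame of beaker below 0.068 m)) and height (world z) of scoop below 0.003 m and angle between scoop's own z axis and vertical below 0.15 rad and contact force between scoop and the fingers below 0.05 N and linear speed of scoop below 0.02 m/s and horizontal distance between beaker and hopper_mouth below 0.015 m and angle between beaker's own z axis and vertical below 0.1 rad); the arm keeps its last pose, push and grip.
It fails at once if the timer is shifted by more than 30 mm or tipped (distance of timer from where it was at the start of the episode above 0.03 m or angle between timer's own z axis and vertical above 0.3 rad).
It fails at once if the measuring flask is shifted by more than 30 mm or tipped (distance of measuring_flask from where it was at the start of the episode above 0.03 m or angle between measuring_flask's own z axis and vertical above 0.3 rad).
It fails at once if the big beaker is shifted by more than 30 mm or tipped (distance of big_beaker from where it was at the start of the episode above 0.03 m or angle between big_beaker's own z axis and vertical above 0.3 rad).
It fails at once if the beaker under the outlet is tipped (angle between beaker's own z axis and vertical above 0.3 rad).
It also fails if it takes over 67 s, if anything falls off the work surface, if the arm or the gripper's body presses on something with over 40 N, if the wrist force passes 120 N, or if a joint passes its speed limit or range.

## Working session

There is one attempt and no reset: what is moved stays moved. The work goes in short steps, Python scripts to look and compute and a tool call to move; the robot and the scene stay as the last step left them, time stands still between calls to the robot, and variables do not carry over. Pictures are saved under pics/ and viewed, about 8 in all and at most 12, crops included, and the job is handed in when it is done.

Besides the shell and the picture viewer there is one more tool, called after "Emit:" in YAML: its name, and indented under it one key for each argument. servo_tool: Moves the arm, as the interface text tells. Its arguments: {"type":"object","properties":{"deltas":{"type":"array"}},"required":["deltas"]}

```bash
ls; mkdir -p pics
cat > h.py <<'E'
import numpy as np, cv2
from cell import sense, snapshot, calibration, pinch_z
from scipy.spatial.transform import Rotation as Ro
def world(name, depth):
    c=calibration(name); K=np.array(c["intrinsics"]); R=np.array(c["R"]); t=np.array(c["t"])
    v,u=np.mgrid[:480,:640]
    p=np.stack([(u-K[0,2])/K[0,0],(v-K[1,2])/K[1,1],np.ones_like(u,float)],-1)*depth[...,None]
    return (p-t)@R
def save(n,im): cv2.imwrite("pics/"+n,im[...,::-1])
E
python3 - <<'E'
from h import *
s=sense(); print(s, pinch_z)
for n in("top","scene"):
    im,d=snapshot(n); save(n+"0.png",im); np.savez("/tmp/"+n,im=im,d=d)
    c=calibration(n);R=np.array(c["R"]);print(n,-R.T@np.array(c["t"]),R,c["intrinsics"])
print(calibration("wrist"))
E
```

```text
pics
{'clock': 0.0, 'joint_positions': array([ 1.21597928e+00,  2.76552936e-01,  1.50610594e+00,  1.86128147e-05,
        1.36067888e+00, -1.21018140e-01]), 'qvel': array([ 0.00089794,  0.00013313, -0.00027475, -0.00033459, -0.00109995,
        0.00092091]), 'joint_torque': array([-1.70371317e-03, -4.04580975e+01, -2.37224472e+01,  7.01149623e-02,
        3.45984218e-02, -1.38433147e-04]), 'ee_pos': array([0.13302714, 0.55882983, 0.20463956]), 'eef_rot': array([ 2.46467689e+00,  1.94662722e+00, -2.35476140e-03]), 'force': array([-0.6258716 ,  1.11586705,  0.85740004]), 'ft_torque': array([-0.02173049,  0.02196471,  0.01890993]), 'width': 0.09391245219882784} 0.0188
top [0.52900934 0.138537   1.41139962] [[-0.00754036 -0.99994904  0.00671306]
 [-0.99666157  0.00696946 -0.08134575]
 [ 0.08129482 -0.00730403 -0.99666333]] [[546.32986476   0.         316.72261041]
 [  0.         546.32986476 240.19031282]
 [  0.           0.           1.        ]]
scene [-0.18855284 -0.35387531  0.96340861] [[ 5.04137702e-01 -8.63623170e-01  4.43734679e-04]
 [-5.67277834e-01 -3.31534239e-01 -7.53844087e-01]
 [ 6.51184334e-01  3.79789505e-01 -6.57053191e-01]] [[506.70289796   0.         316.79513235]
 [  0.         506.70289796 236.92760383]
 [  0.           0.           1.        ]]
{'intrinsics': array([[371.64829954,   0.        , 319.46929582],
       [  0.        , 371.64829954, 238.61492398],
       [  0.        ,   0.        ,   1.        ]]), 'mount': array([[ 9.99999986e-01,  1.17202720e-04, -1.19630734e-04,
         3.42388461e-04],
       [-8.35560547e-05,  9.68216013e-01,  2.50115463e-01,
        -7.12115427e-02],
       [ 1.45142604e-04, -2.50115450e-01,  9.68216009e-01,
        -1.79453182e-01],
       [ 0.00000000e+00,  0.00000000e+00,  0.00000000e+00,
         1.00000000e+00]])}
```

View pics/top0.png

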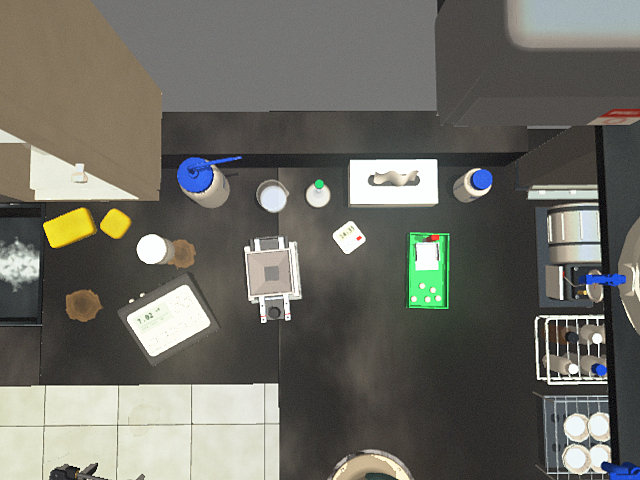

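View pics/scene0.png

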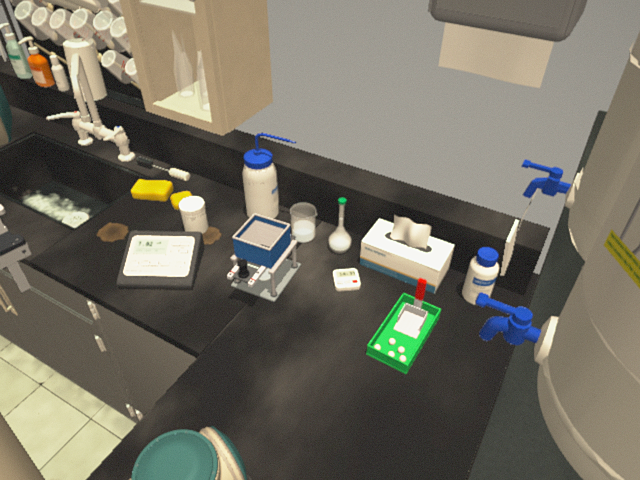

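Top view: tray at about (428,270), its long axis roughly along world x, with the scoop's red grip at (432,238) and balls at rows 285–300. The station is centred at about (273,270), with its knob at (274,312), pointing toward the robot.

```bash
cat > m.py <<'E'
from h import *
def comps(mask,W,zlo,zhi,minn=6):
    z=W[...,2]; m=(mask&(z>zlo)&(z<zhi)).astype(np.uint8)
    n,l,st,c=cv2.connectedComponentsWithStats(m)
    return [(l==i) for i in range(1,n) if st[i,4]>=minn]
E
python3 - <<'E'
from m import *
for n in("top","scene"):
    f=np.load(f"/tmp/{n}.npz"); im=f["im"].astype(int); W=world(n,f["d"]); r,g,b=im[...,0],im[...,1],im[...,2]
    z=W[...,2]; ok=f["d"]>0
    near=ok&(W[...,0]>.3)&(W[...,0]<.8)&(abs(W[...,1])<.5)
    def rep(lab,mask,rect=True):
        P=W[mask]
        if len(P)<5: print(n,lab,len(P));return
        print(n,lab,len(P),"med",P[:,:].mean(0).round(4),"min",P.min(0).round(3),"max",P.max(0).round(3),end=" ")
        if rect: print("rect",cv2.minAreaRect(P[:,:2].astype(np.float32)*1000))
        else: print()
    green=near&(g>120)&(r<100)&(b<120)&(W[...,1]<0)
    rep("rim",green&(abs(z-.034)<.004))
    rep("green",green)
    red=near&(r>140)&(g<60)&(b<60)&(W[...,1]<-.02)&(z>.04)
    rep("red",red); rep("redtop",red&(z>.108))
    white=near&(r>170)&(g>170)&(b>170)&(W[...,1]<-.05)&(W[...,0]<.55)
    for c in comps(white,W,.008,.04): rep("ball",c,False)
    st=near&(W[...,1]>.1)&(W[...,1]<.4)&(W[...,0]<.62)
    rep("rim160",st&(abs(z-.160)<.004))
    rep("knobtop",st&(r<70)&(g<70)&(b<70)&(abs(z-.136)<.006))
    rep("redmarks",st&(r>130)&(g<80)&(b<80)&(z>.05))
    for nm in ("scoop",):
        rep("scoopmetal",near&(abs(W[...,1]+.12)<.1)&(r>150)&(abs(r-g)<30)&(z<.035)&(z>0.003)&(W[...,0]>.5)&(W[...,0]<.6))
E
```

```text
top rim 147 med [ 0.5791 -0.1636  0.034 ] min [ 0.468 -0.205  0.03 ] max [ 0.658 -0.102  0.038] rect ((563.3621826171875, -152.90469360351562), (100.21263885498047, 189.5852508544922), 88.4888687133789)
top green 639 med [ 0.5716 -0.1675  0.0132] min [ 0.467 -0.216 -0.009] max [ 0.664 -0.098  0.094] rect ((565.9579467773438, -157.5897979736328), (111.14156341552734, 195.4110565185547), 87.75558471679688)
top red 23 med [ 0.6206 -0.2181  0.1181] min [ 0.545 -0.456  0.112] max [ 0.645 -0.142  0.123] rect ((597.36181640625, -299.62908935546875), (327.40850830078125, 14.646209716796875), 74.04138946533203)
top redtop 23 med [ 0.6206 -0.2181  0.1181] min [ 0.545 -0.456  0.112] max [ 0.645 -0.142  0.123] rect ((597.36181640625, -299.62908935546875), (327.40850830078125, 14.646209716796875), 74.04138946533203)
top ball 23 med [ 0.5244 -0.1387  0.0168] min [ 0.519 -0.144  0.009] max [ 0.531 -0.133  0.023] 
top ball 22 med [ 0.5138 -0.1652  0.0176] min [ 0.508 -0.172  0.014] max [ 0.519 -0.159  0.023] 
top ball 24 med [ 0.492  -0.1163  0.0161] min [ 0.486 -0.123  0.011] max [ 0.499 -0.111  0.
[... 2155 characters left out ...]
-0.1786  0.0169] min [ 0.486 -0.184  0.01 ] max [ 0.499 -0.173  0.022] 
scene rim160 316 med [0.5589 0.2403 0.1605] min [0.502 0.183 0.156] max [0.615 0.297 0.164] rect ((558.9298706054688, 239.84544372558594), (108.10884094238281, 107.12814331054688), 5.584351539611816)
scene knobtop 57 med [0.4622 0.229  0.1364] min [0.451 0.22  0.131] max [0.474 0.242 0.14 ] rect ((462.6509704589844, 229.17286682128906), (22.433834075927734, 19.037660598754883), 35.69998550415039)
scene redmarks 1
scene scoopmetal 365 med [ 0.5706 -0.1527  0.0093] min [ 0.501 -0.183  0.003] max [ 0.6   -0.112  0.032] rect ((550.0374145507812, -149.04994201660156), (61.639808654785156, 106.2238540649414), 83.4591293334961)
```

Run:
```python
from m import *
a=cv2.resize(cv2.imread("pics/top0.png")[220:330,230:470],None,fx=3.3,fy=3.3,interpolation=cv2.INTER_CUBIC)
cv2.imwrite("pics/crop.png",a)
```

```text
(no output)
```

View pics/crop.png

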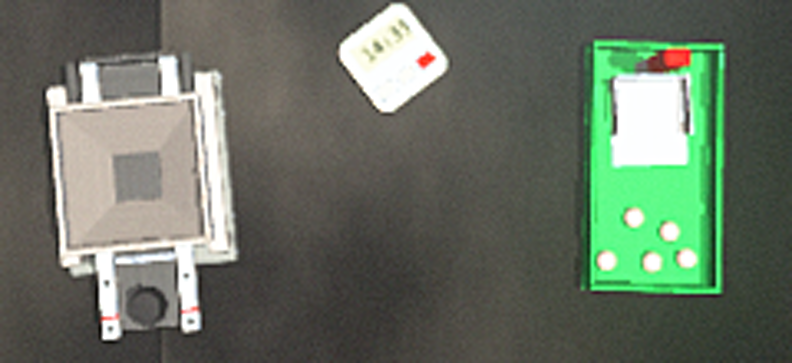

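The crop agrees: five balls in the tray's -x half, the station turned by about +5°, and the tray by about -2°. Next I'll write the planning helper and approach the scoop grip.

```bash
cat >> h.py <<'E'
def orient(az,th):  # deg: azimuth of tool x / scoop x ; th>0 = nose-down tip
    return Ro.from_euler('z',az,degrees=True)*Ro.from_euler('y',-th,degrees=True)*Ro.from_matrix(np.diag([1.,-1,-1]))
def cur():
    s=sense(); return np.array(s["ee_pos"]),Ro.from_rotvec(s["eef_rot"])
def plan(poses):
    p,R=cur()
    print("now",p.round(4),R.as_rotvec().round(3),"clock",sense()["clock"])
    for q,Q in poses:
        print("d",R.inv().apply(np.array(q)-p).round(4),"w",(R.inv()*Q).as_rotvec().round(4),"rows>=",round(max(np.linalg.norm(q-p)/.05,np.degrees((R.inv()*Q).magnitude())/8.59),1))
        p,R=np.array(q),Q
def scoop_tcp(o,az,th):  # scoop origin -> tcp pose
    Q=orient(az,th); S=Q*Ro.from_matrix(np.diag([1.,-1,-1]))
    return np.array(o)+S.apply([.04,0,.088])+pinch_z*Q.apply([0,0,1]),Q
def show(n=''):
    p,Q=cur(); S=Q*Ro.from_matrix(np.diag([1.,-1,-1])); s=sense()
    o=p-pinch_z*Q.apply([0,0,1])-S.apply([.04,0,.088]); X=S.apply([1,0,0])
    print("tcp",p.round(4),"scoop o",o.round(4),"az",np.degrees(np.arctan2(X[1],X[0])).round(2),"tip",np.degrees(np.arcsin(X[2])).round(2),"F",s["force"].round(2),"w",s["width"],"t",s["clock"],"j",s["joint_positions"].round(2))
E
python3 - <<'E'
from h import *
f=np.load("/tmp/scene.npz"); W=world("scene",f["d"]); im=f["im"].astype(int)
b=(im.min(-1)>130)&(W[...,0]>.64)&(W[...,0]<.9)&(W[...,1]>-.2)&(W[...,1]<.1)&(W[...,2]>.04)&(W[...,2]<.082)
P=W[b]; print("wipes",P.min(0),P.max(0))
Q=orient(-2,0)
plan([(np.array([.45,.15,.28]),orient(30,0)),(np.array([.636,-.1525,.19]),Q),(np.array([.636,-.1525,.073]),Q)])
E
```

```text
wipes [ 0.72140314 -0.16831275  0.04002335] [0.84126151 0.0999184  0.08198854]
now [0.133  0.5589 0.2047] [ 2.465e+00  1.947e+00 -2.000e-03] clock 0.1
d [-0.3245  0.403  -0.0748] w [5.000e-04 1.600e-03 8.134e-01] rows>= 10.5
d [0.0098 0.355  0.09  ] w [0.     0.     0.5585] rows>= 7.3
d [0.    0.    0.117] w [0. 0. 0.] rows>= 2.3
```

Emit:
servo_tool:
  deltas:
    - [-0.04,0.05,-0.01,0,0,0.1,0.06]
    - [-0.08,0.1,-0.02,0,0,0.2,0.05]
    - [-0.12,0.15,-0.03,0,0,0.3,0.05]
    - [-0.16,0.2,-0.04,0,0,0.4,0.05]
    - [-0.2,0.25,-0.048,0,0,0.5,0.05]
    - [-0.24,0.3,-0.056,0,0,0.6,0.05]
    - [-0.28,0.35,-0.064,0,0,0.7,0.05]
    - [-0.32,0.4,-0.07,0,0,0.8,0.05]

```text
clock: 0.9
ee_pos: [0.3773, 0.2454, 0.2622]
eef_rot: [-3.03, -0.827, -0.0]
force: [1.1, 0.2, 0.2]
width: 0.05
```

Run:
```python
from h import *
Q=orient(-2,0); show()
plan([(np.array([.636,-.1525,.19]),Q),(np.array([.636,-.1525,.073]),Q)])
```

```text
tcp [0.3773 0.2454 0.2622] scoop o [0.3429 0.2251 0.193 ] az 30.54 tip 0.02 F [1.09 0.23 0.17] w 0.049979449599394564 t 0.9 j [ 0.42  0.05  1.64  0.    1.44 -0.11]
now [0.3773 0.2454 0.2622] [-3.03  -0.827 -0.   ] clock 0.9
d [0.0206 0.4741 0.0721] w [-3.000e-04 -2.000e-04  5.679e-01] rows>= 9.6
d [0.    0.    0.117] w [0. 0. 0.] rows>= 2.3
```

Emit:
servo_tool:
  deltas:
    - [0.002,0.06,0.0,0,0,0.07,0.05]
    - [0.005,0.12,0.01,0,0,0.15,0.05]
    - [0.008,0.18,0.02,0,0,0.23,0.05]
    - [0.01,0.24,0.03,0,0,0.3,0.05]
    - [0.012,0.3,0.04,0,0,0.38,0.05]
    - [0.015,0.36,0.05,0,0,0.45,0.05]
    - [0.018,0.42,0.06,0,0,0.52,0.05]
    - [0.02,0.44,0.07,0,0,0.56,0.05]

```text
clock: 1.7
ee_pos: [0.5943, -0.0849, 0.2024]
eef_rot: [-3.141, 0.04, -0.001]
force: [0.1, 0.0, -0.2]
width: 0.0498
```

Emit:
servo_tool:
  deltas:
    - [0,0,0,0,0,0,0.045]
    - [0,0,0,0,0,0,0.045]

```text
clock: 1.9
ee_pos: [0.5929, -0.0835, 0.2014]
eef_rot: [-3.14, 0.039, 0.005]
force: [-0.0, 0.3, -0.4]
width: 0.0451
```

Run:
```python
from h import *
Q=orient(-2,0); show()
plan([(np.array([.636,-.1525,.19]),Q),(np.array([.636,-.1525,.073]),Q)])
im,d=snapshot("wrist"); save("w1.png",im)
```

```text
tcp [ 0.5929 -0.0835  0.2014] scoop o [ 0.5527 -0.0824  0.1323] az -1.42 tip -0.17 F [-0.02  0.3  -0.37] w 0.045135491113131226 t 1.9 j [-0.26  0.32  1.46  0.    1.37 -0.23]
now [ 0.5929 -0.0835  0.2014] [-3.14   0.039  0.005] clock 1.9
d [0.0448 0.0679 0.0111] w [-0.0013  0.003   0.0101] rows>= 1.6
d [0.    0.    0.117] w [0. 0. 0.] rows>= 2.3
```

View pics/w1.png

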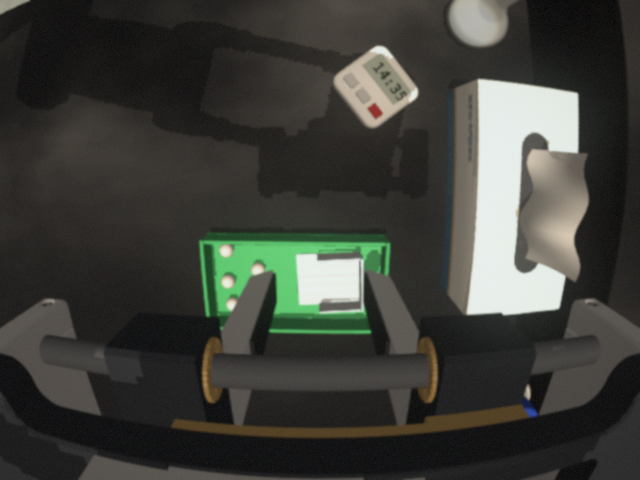

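The wrist view shows the tray at (295,283), the scoop pan at (330,280) and the balls on the left. That fits the measured positions. Next I move over the grip and down, then close.

Emit:
servo_tool:
  deltas:
    - [0.022,0.034,0,-0.001,0.003,0.01,0.045]
    - [0.045,0.068,0.01,-0.001,0.003,0.01,0.045]
    - [0.045,0.068,0.011,-0.001,0.003,0.01,0.045]
    - [0.045,0.068,0.04,-0.001,0.003,0.01,0.045]
    - [0.045,0.068,0.08,-0.001,0.003,0.01,0.045]
    - [0.045,0.068,0.11,-0.001,0.003,0.01,0.045]
    - [0.045,0.068,0.128,-0.001,0.003,0.01,0.045]
    - [0.045,0.068,0.128,-0.001,0.003,0.01,0.045]

```text
clock: 2.75
ee_pos: [0.6338, -0.1488, 0.0726]
eef_rot: [-3.14, 0.049, 0.005]
force: [-0.1, 0.0, 0.4]
width: 0.0451
```

Run:
```python
from h import *
show(); plan([(np.array([.636,-.1525,.073]),orient(-2,0))])
```

```text
tcp [ 0.6338 -0.1488  0.0726] scoop o [ 0.5936 -0.1474  0.0036] az -1.77 tip -0.18 F [-0.11  0.04  0.38] w 0.04511207943722201 t 2.75 j [-0.34  0.48  1.52  0.    1.14 -0.31]
now [ 0.6338 -0.1488  0.0726] [-3.14   0.049  0.005] clock 2.75
d [ 0.0023  0.0036 -0.0004] w [-0.0017  0.0031  0.004 ] rows>= 0.1
```

Emit:
servo_tool:
  deltas:
    - [0.002,0.004,0,-0.001,0.003,0.003,0.045]
    - [0.002,0.004,0,-0.001,0.003,0.003,0.03]
    - [0.002,0.004,0,-0.001,0.003,0.003,0.0]
    - [0.002,0.004,0,-0.001,0.003,0.003,0.0]
    - [0.002,0.004,0,-0.001,0.003,0.003,0.0]
    - [0.002,0.004,0,-0.001,0.003,0.003,0.0]
    - [0.002,0.004,0,-0.001,0.003,0.003,0.0]

```text
clock: 3.45
ee_pos: [0.6389, -0.1567, 0.0755]
eef_rot: [3.138, -0.056, 0.01]
force: [0.1, -1.3, 5.0]
width: 0.0142
```

Run:
```python
from m import *
show()
im,d=snapshot("scene"); W=world("scene",d); im=im.astype(int); r,g,b=im[...,0],im[...,1],im[...,2]
m=(d>0)&(im.min(-1)>170)&(W[...,0]>.46)&(W[...,0]<.54)&(abs(W[...,1]+.15)<.05)
for c in comps(m,W,.008,.03): print("ball",W[c].mean(0).round(4))
p=(d>0)&(im.min(-1)>140)&(W[...,0]>.545)&(W[...,0]<.66)&(abs(W[...,1]+.15)<.05)&(W[...,2]<.012)
P=W[p]; print("pan",P.min(0),P.max(0),P.mean(0),cv2.minAreaRect(P[:,:2].astype(np.float32)*1000))
```

```text
tcp [ 0.6389 -0.1567  0.0755] scoop o [ 0.5994 -0.1556  0.006 ] az -2.05 tip 0.38 F [ 0.08 -1.28  4.99] w 0.014237949114600025 t 3.45 j [-0.35  0.48  1.51 -0.    1.14 -0.31]
ball [ 0.5229 -0.1387  0.017 ]
ball [ 0.491  -0.1168  0.0184]
ball [ 0.5114 -0.1665  0.0173]
ball [ 0.4894 -0.1518  0.0182]
ball [ 0.4914 -0.1786  0.0172]
pan [ 0.56197998 -0.18233011  0.00157729] [ 0.65344012 -0.12387053  0.01181823] [ 0.59556778 -0.15257502  0.00662022] ((607.5856323242188, -152.89280700683594), (91.44288635253906, 58.42183303833008), 0.3187636435031891)
```

Held: width 14.2 mm. The arm presses down about 5 N, so I'll relieve that, shift sideways and slide forward.

Emit:
servo_tool:
  deltas:
    - [0,0.0,-0.002,0,0,0,0.0]
    - [0,0.005,-0.002,0,0,0,0.0]
    - [0,0.009,-0.002,0,0,0,0.0]
    - [0,0.009,-0.002,0,0,0,0.0]

```text
clock: 3.9
ee_pos: [0.6382, -0.1655, 0.0763]
eef_rot: [3.139, -0.058, 0.009]
force: [0.0, -0.4, -0.6]
width: 0.0137
```

Emit:
servo_tool:
  deltas:
    - [-0.01,0,0,0,0,0,0.0]
    - [-0.02,0,0,0,0,0,0.0]
    - [-0.03,0,0,0,0,0,0.0]
    - [-0.04,0,0,0,0,0,0.0]
    - [-0.05,0,0,0,0,0,0.0]
    - [-0.06,0,0,0,0,0,0.0]
    - [-0.07,0,0,0,0,0,0.0]
    - [-0.076,0,0,0,0,0,0.0]

```text
clock: 4.7
ee_pos: [0.5612, -0.1621, 0.0764]
eef_rot: [3.139, -0.057, 0.009]
force: [-0.4, -0.6, -1.2]
width: 0.0139
```

Run:
```python
from m import *
show()
im,d=snapshot("scene"); W=world("scene",d)
w=snapshot("wrist")[0]
v=np.hstack([cv2.resize(im[270:390,350:460],(436,476),interpolation=cv2.INTER_CUBIC),cv2.resize(w[180:340,180:400],(364,476))[:, :364]])
save("s2.png",v)
```

```text
tcp [ 0.5612 -0.1621  0.0764] scoop o [ 0.5216 -0.1608  0.007 ] az -2.07 tip 0.32 F [-0.41 -0.58 -1.15] w 0.013941304153613174 t 4.7 j [-0.4   0.38  1.68  0.    1.07 -0.36]
```

View pics/s2.png

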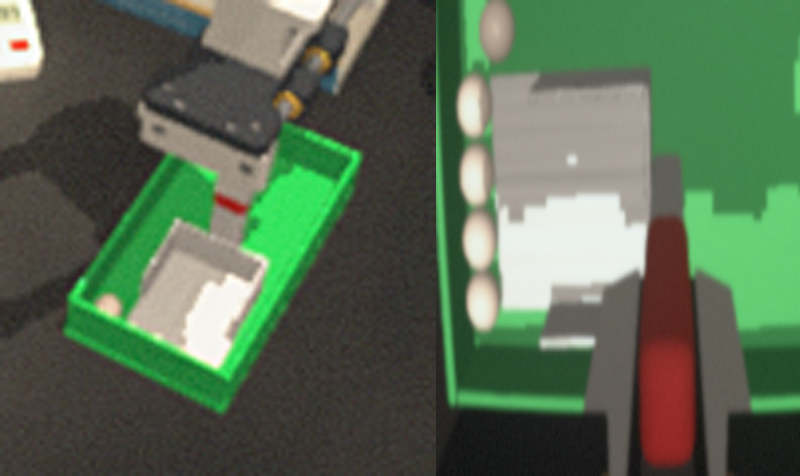

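Four balls are lined up between the nose and the -x wall (right half, x≈475), and the fifth is outside at the top. I'll press down lightly and push under them.

Emit:
servo_tool:
  deltas:
    - [0,0.001,0.001,0,0,0,0.0]
    - [0,0.002,0.001,0,0,0,0.0]
    - [-0.003,0.002,0.001,0,0,0,0.0]
    - [-0.006,0.002,0.001,0,0,0,0.0]
    - [-0.008,0.002,0.001,0,0,0,0.0]
    - [-0.01,0.002,0.001,0,0,0,0.0]
    - [-0.012,0.002,0.001,0,0,0,0.0]
    - [-0.012,0.002,0.001,0,0,0,0.0]

```text
clock: 5.6
ee_pos: [0.5503, -0.1639, 0.0756]
eef_rot: [3.139, -0.057, 0.01]
force: [2.2, -0.5, 3.5]
width: 0.014
```

Run:
```python
from m import *
show()
w=snapshot("wrist")[0]
save("s3.png",cv2.resize(w[180:340,150:400],(750,480)))
```

```text
tcp [ 0.5503 -0.1639  0.0756] scoop o [ 0.5108 -0.1626  0.0061] az -2.06 tip 0.38 F [ 2.15 -0.52  3.45] w 0.013993995989884265 t 5.6 j [-0.41  0.37  1.71  0.    1.06 -0.38]
```

View pics/s3.png

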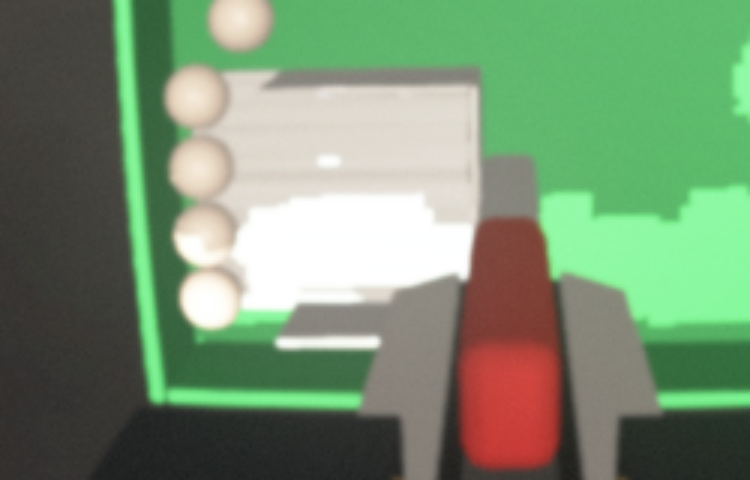

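Emit:
servo_tool:
  deltas:
    - [-0.002,0,-0.0005,0,0,0,0.0]
    - [-0.004,0,-0.0005,0,0,0,0.0]
    - [-0.006,0,-0.0005,0,0,0,0.0]
    - [-0.006,0,-0.0005,0,0,0,0.0]

```text
clock: 6.05
ee_pos: [0.5459, -0.1638, 0.076]
eef_rot: [3.139, -0.058, 0.015]
force: [4.8, -0.2, -0.4]
width: 0.0136
```

Run:
```python
from m import *
show()
w=snapshot("wrist")[0]
save("s4.png",cv2.resize(w[180:340,150:400],(750,480)))
```

```text
tcp [ 0.5459 -0.1638  0.076 ] scoop o [ 0.5066 -0.1625  0.0064] az -2.1 tip 0.56 F [ 4.78 -0.17 -0.42] w 0.013572783812827139 t 6.05 j [-0.41  0.36  1.72  0.    1.05 -0.38]
```

View pics/s4.png

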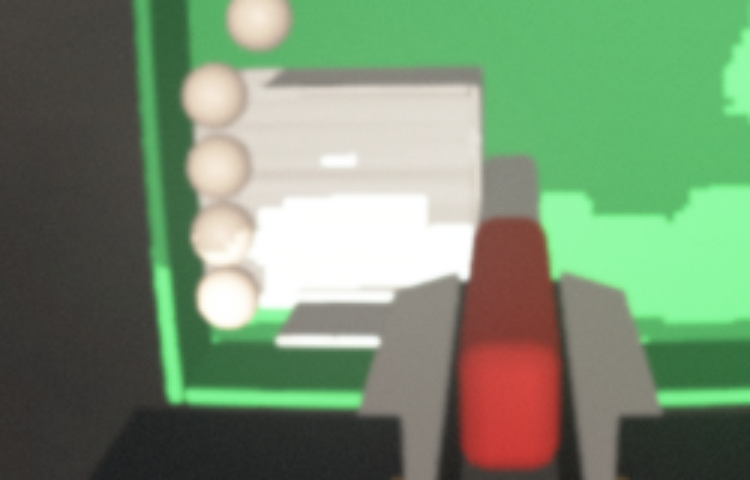

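Nose is against the wall with four balls above its lip. Next: the nose-up tilt about the rear edge, then lift.

```bash
cat >> h.py <<'E'
def rows(poses):
    p,R=cur()
    for q,Q in poses: print(R.inv().apply(np.array(q)-p).round(4).tolist(),(R.inv()*Q).as_rotvec().round(3).tolist())
def pivot(pt,th,lift):  # rotate held scoop by -th deg (nose up) about scoop-frame point pt, plus world lift
    p,R=cur(); S=R*Ro.from_matrix(np.diag([1.,-1,-1])); g=p-pinch_z*R.apply([0,0,1])
    P=g+S.apply(np.array(pt)-[.04,0,.088]); D=Ro.from_rotvec(S.apply([0,1,0])*np.radians(th))
    return P+D.apply(p-P)+[0,0,lift],D*R
E
python3 - <<'E'
from h import *
rows([pivot([.047,0,0],t,l) for t,l in((3,0),(6,.0),(9,0),(12,.001),(15,.002),(18,.004),(20,.006),(20,.01))])
E
```

```text
[0.0036, 0.0, -0.0003] [0.0, -0.052, -0.0]
[0.0073, -0.0, -0.0004] [0.0, -0.105, 0.0]
[0.0109, -0.0, -0.0002] [0.0, -0.157, -0.0]
[0.0146, 0.0, -0.0009] [0.0, -0.209, 0.0]
[0.0182, 0.0, -0.0015] [0.0, -0.262, 0.0]
[0.0218, 0.0, -0.0028] [0.0, -0.314, -0.0]
[0.0241, 0.0, -0.0042] [0.0, -0.349, 0.0]
[0.0242, 0.0, -0.0082] [0.0, -0.349, 0.0]
```

Emit:
servo_tool:
  deltas:
    - [0.0036,0,-0.0005,0,-0.052,0,0]
    - [0.0073,0,-0.0006,0,-0.105,0,0]
    - [0.0109,0,-0.0006,0,-0.157,0,0]
    - [0.0146,0,-0.001,0,-0.209,0,0]
    - [0.0182,0,-0.0015,0,-0.262,0,0]
    - [0.0218,0,-0.003,0,-0.314,0,0]
    - [0.0241,0,-0.004,0,-0.349,0,0]
    - [0.0242,0,-0.008,0,-0.349,0,0]

```text
clock: 6.9
ee_pos: [0.5673, -0.164, 0.0818]
eef_rot: [-3.088, 0.055, 0.545]
force: [-0.3, -1.5, -1.5]
width: 0.0135
```

Run:
```python
from m import *
show()
w=snapshot("wrist")[0]
save("s5.png",cv2.resize(w[150:340,150:440],(725,475)))
p,R=cur(); Q=orient(-2,-20)
plan([(p+[0.01,0,.09],R)])
```

```text
tcp [ 0.5673 -0.164   0.0818] scoop o [ 0.5061 -0.1618  0.0305] az -2.04 tip -20.01 F [-0.27 -1.55 -1.51] w 0.013547703005954325 t 6.9 j [-0.33  0.59  1.36 -0.1   1.53 -0.28]
now [ 0.5673 -0.1641  0.0832] [-3.089  0.055  0.541] clock 6.95
d [-0.0212 -0.0003 -0.088 ] w [0. 0. 0.] rows>= 1.8
```

View pics/s5.png

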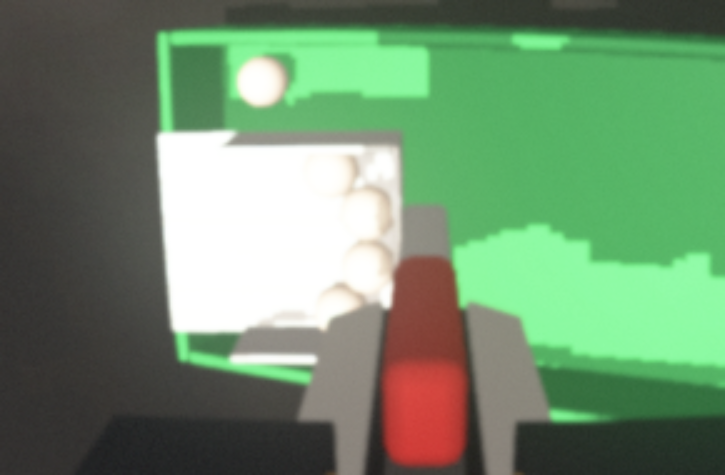

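Four balls lie at the scoop's back wall (crop x≈340–370). I'll lift slowly, then carry.

```bash
cat >> h.py <<'E'
def nose_tcp(N,az,th):
    S=orient(az,th)*Ro.from_matrix(np.diag([1.,-1,-1]))
    return scoop_tcp(np.array(N)+S.apply([.034,0,0]),az,th)
E
python3 - <<'E'
from h import *
p,R=cur(); rows([(p+[0.0,0,z],R) for z in(.01,.03,.16)])
f=np.load("/tmp/scene.npz"); W=world("scene",f["d"])
for nm,(u,v) in dict(flaskstop=(342,201),flask=(339,240),bottle=(258,155),bigbk=(303,208)).items(): print(nm,W[v,u].round(3))
E
```

```text
[-0.0034, 0.0, -0.0094] [0.0, 0.0, 0.0]
[-0.0102, 0.0, -0.0282] [0.0, 0.0, 0.0]
[-0.0544, 0.0002, -0.1505] [0.0, 0.0, 0.0]
flaskstop [0.757 0.122 0.167]
flask [0.741 0.118 0.045]
bottle [0.768 0.392 0.215]
bigbk [0.783 0.259 0.072]
```

Emit:
servo_tool:
  deltas:
    - [-0.002,0,-0.0056,0,0,0,0]
    - [-0.0061,0,-0.017,0,0,0,0]
    - [-0.0136,0,-0.0376,0,0,0,0]
    - [-0.0222,0,-0.0611,0,0,0,0]
    - [-0.0307,0,-0.0846,0,0,0,0]
    - [-0.0393,0,-0.1082,0,0,0,0]
    - [-0.0478,0,-0.1317,0,0,0,0]
    - [-0.0544,0,-0.15,0,0,0,0]

```text
clock: 7.75
ee_pos: [0.5671, -0.1641, 0.2468]
eef_rot: [-3.092, 0.057, 0.531]
force: [-0.5, -1.4, -0.8]
width: 0.0138
```

Run:
```python
from h import *
show(); N=np.array([.577,.245,.23])
plan([nose_tcp(N,15,-20)])
p,R=cur(); q,Q=nose_tcp(N,15,-20); dr=(R.inv()*Q).as_rotvec()
rows([(p+(q-p)*f,R*Ro.from_rotvec(dr*f)) for f in (.02,.06,.12,.19,.26,.33,.40,.47,.54,.61,.68,.75,.82,.89,.95,1)])
```

```text
tcp [ 0.5671 -0.1641  0.2468] scoop o [ 0.5063 -0.1621  0.195 ] az -2.14 tip -19.49 F [-0.5  -1.37 -0.82] w 0.013805045291516122 t 7.75 j [-0.33  0.49  1.12 -0.1   1.85 -0.31]
now [ 0.5671 -0.1641  0.2468] [-3.092  0.057  0.531] clock 7.75
d [ 0.0713 -0.4365 -0.0508] w [-0.0981 -0.0083 -0.2815] rows>= 8.9
[0.0014, -0.0087, -0.001] [-0.002, -0.0, -0.006]
[0.0043, -0.0262, -0.003] [-0.006, -0.001, -0.017]
[0.0086, -0.0524, -0.0061] [-0.012, -0.001, -0.034]
[0.0135, -0.0829, -0.0097] [-0.019, -0.002, -0.053]
[0.0185, -0.1135, -0.0132] [-0.026, -0.002, -0.073]
[0.0235, -0.1441, -0.0168] [-0.032, -0.003, -0.093]
[0.0285, -0.1746, -0.0203] [-0.039, -0.003, -0.113]
[0.0335, -0.2052, -0.0239] [-0.046, -0.004, -0.132]
[0.0385, -0.2357, -0.0274] [-0.053, -0.005, -0.152]
[0.0435, -0.2663, -0.031] [-0.06, -0.005, -0.172]
[0.0485, -0.2968, -0.0345] [-0.067, -0.006, -0.191]
[0.0535, -0.3274, -0.0381] [-0.074, -0.006, -0.211]
[0.0585, -0.358, -0.0417] [-0.08, -0.007, -0.231]
[0.0634, -0.3885, -0.0452] [-0.087, -0.007, -0.251]
[0.0677, -0.4147, -0.0483] [-0.093, -0.008, -0.267]
[0.0713, -0.4365, -0.0508] [-0.098, -0.008, -0.282]
```

Emit:
servo_tool:
  deltas:
    - [0.0014,-0.0087,-0.001,-0.002,0,-0.006,0]
    - [0.0043,-0.026,-0.003,-0.006,0,-0.017,0]
    - [0.0086,-0.052,-0.006,-0.012,0,-0.034,0]
    - [0.0135,-0.083,-0.01,-0.019,0,-0.053,0]
    - [0.0185,-0.113,-0.013,-0.026,0,-0.073,0]
    - [0.0235,-0.144,-0.017,-0.032,0,-0.093,0]
    - [0.028,-0.17,-0.02,-0.038,0,-0.11,0]
    - [0.03,-0.185,-0.021,-0.042,0,-0.12,0]

```text
clock: 8.55
ee_pos: [0.6091, 0.0233, 0.2516]
eef_rot: [3.076, 0.147, -0.537]
force: [0.8, -0.1, -1.5]
width: 0.0136
```

Run:
```python
from h import *
show(); N=np.array([.577,.245,.23])
p,R=cur(); q,Q=nose_tcp(N,15,-20); dr=(R.inv()*Q).as_rotvec()
rows([(p+(q-p)*f,R*Ro.from_rotvec(dr*f)) for f in (.04,.13,.27,.43,.6,.77,.92,1)])
```

```text
tcp [0.6091 0.0233 0.2516] scoop o [0.5483 0.0175 0.2   ] az 5.46 tip -19.79 F [ 0.79 -0.05 -1.52] w 0.013649275630444746 t 8.55 j [-0.05  0.53  1.05 -0.05  1.91 -0.15]
[0.0028, -0.0096, -0.0018] [-0.002, -0.0, -0.006]
[0.0091, -0.0311, -0.0058] [-0.007, -0.0, -0.02]
[0.0189, -0.0646, -0.012] [-0.015, -0.001, -0.042]
[0.0302, -0.1029, -0.0191] [-0.025, -0.002, -0.067]
[0.0421, -0.1436, -0.0266] [-0.034, -0.002, -0.094]
[0.054, -0.1842, -0.0342] [-0.044, -0.003, -0.121]
[0.0645, -0.2201, -0.0408] [-0.053, -0.003, -0.144]
[0.0701, -0.2393, -0.0444] [-0.057, -0.004, -0.156]
```

Emit:
servo_tool:
  deltas:
    - [0.0028,-0.0096,-0.002,-0.002,0,-0.006,0]
    - [0.009,-0.031,-0.006,-0.007,0,-0.02,0]
    - [0.019,-0.0646,-0.012,-0.015,-0.001,-0.042,0]
    - [0.03,-0.103,-0.019,-0.025,-0.002,-0.067,0]
    - [0.042,-0.1436,-0.0266,-0.034,-0.002,-0.094,0]
    - [0.054,-0.184,-0.034,-0.044,-0.003,-0.121,0]
    - [0.0645,-0.22,-0.041,-0.053,-0.003,-0.144,0]
    - [0.07,-0.239,-0.044,-0.057,-0.004,-0.156,0]

```text
clock: 9.35
ee_pos: [0.6683, 0.2679, 0.2694]
eef_rot: [3.024, 0.395, -0.532]
force: [-0.0, -0.9, -0.7]
width: 0.0138
```

Emit:
servo_tool:
  deltas:
    - [0,0,0,0,0,0,0]
    - [0,0,0,0,0,0,0]

```text
clock: 9.55
ee_pos: [0.6682, 0.2643, 0.2696]
eef_rot: [3.023, 0.389, -0.533]
force: [0.4, 0.5, -1.6]
width: 0.0137
```

Run:
```python
from h import *
show(); N=np.array([.577,.245,.23])
print("A");rows([nose_tcp([.577,.245,z],15,t) for z,t in((.22,-20),(.205,-19),(.195,-14),(.188,-10),(.183,-7),(.18,-5),(.178,-4))])
p0=nose_tcp([.577,.245,.178],15,-4)
print("B: from -4")
p,R=p0
for t in (0,4,8,12,16,20,24,28):
    q,Q=nose_tcp([.577,.245,.174],15,t); print(R.inv().apply(q-p).round(4).tolist(),(R.inv()*Q).as_rotvec().round(3).tolist())
im,d=snapshot("scene"); save("s6.png",cv2.resize(im[130:310,180:420],(800,600),interpolation=cv2.INTER_CUBIC))
```

```text
tcp [0.6682 0.2643 0.2696] scoop o [0.609  0.2486 0.2182] az 14.65 tip -20.01 F [ 0.36  0.47 -1.61] w 0.013667259046350888 t 9.55 j [0.28 0.74 0.61 0.   2.14 0.02]
A
[0.0035, -0.005, 0.0092] [0.001, 0.0, -0.006]
[0.0074, -0.005, 0.022] [0.001, 0.018, -0.006]
[0.0044, -0.005, 0.0253] [0.002, 0.105, -0.006]
[0.0013, -0.005, 0.0275] [0.002, 0.175, -0.006]
[-0.0013, -0.005, 0.0291] [0.002, 0.227, -0.006]
[-0.0033, -0.005, 0.03] [0.002, 0.262, -0.006]
[-0.0041, -0.005, 0.031] [0.002, 0.279, -0.006]
B: from -4
[-0.0047, -0.0, -0.001] [0.0, 0.07, 0.0]
[-0.0101, -0.0, -0.0056] [0.0, 0.14, 0.0]
[-0.0157, -0.0, -0.0099] [0.0, 0.209, -0.0]
[-0.0217, -0.0, -0.0137] [0.0, 0.279, -0.0]
[-0.0279, -0.0, -0.0171] [0.0, 0.349, 0.0]
[-0.0343, -0.0, -0.0201] [0.0, 0.419, -0.0]
[-0.0409, -0.0, -0.0227] [0.0, 0.489, 0.0]
[-0.0476, -0.0, -0.0247] [0.0, 0.559, -0.0]
```

View pics/s6.png

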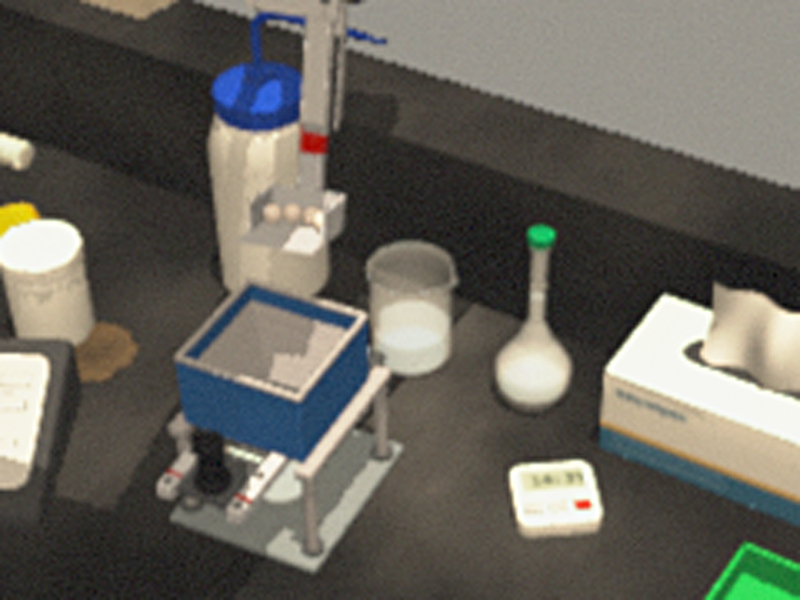

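Balls are seen in the pan at (290,212); the scoop is above and behind the hopper. I'll lower it and level it.

Emit:
servo_tool:
  deltas:
    - [0.0035,-0.005,0.009,0,0,-0.006,0]
    - [0.0074,-0.005,0.022,0,0.018,-0.006,0]
    - [0.0044,-0.005,0.025,0.002,0.105,-0.006,0]
    - [0.0013,-0.005,0.0275,0.002,0.175,-0.006,0]
    - [-0.001,-0.005,0.029,0.002,0.227,-0.006,0]
    - [-0.003,-0.005,0.03,0.002,0.262,-0.006,0]
    - [-0.004,-0.005,0.031,0.002,0.279,-0.006,0]
    - [-0.004,-0.005,0.031,0.002,0.279,-0.006,0]

```text
clock: 10.4
ee_pos: [0.6521, 0.265, 0.2432]
eef_rot: [3.105, 0.409, -0.107]
force: [-0.1, -0.3, -1.3]
width: 0.0136
```

Run:
```python
from h import *
show()
rows([nose_tcp([.577,.245,z],15,t) for z,t in ((.178,0),(.176,4),(.174,9),(.174,14),(.174,20),(.174,26),(.174,32),(.174,38))])
print("C from 38 ->");
p,R=nose_tcp([.577,.245,.174],15,38)
for t in (45,52,58,58,58): 
    q,Q=nose_tcp([.577,.245,.176],15,t); print(R.inv().apply(q-p).round(4).tolist(),(R.inv()*Q).as_rotvec().round(3).tolist())
```

```text
tcp [0.6521 0.265  0.2432] scoop o [0.609  0.2535 0.1769] az 14.99 tip -3.93 F [-0.07 -0.29 -1.33] w 0.013607526432377426 t 10.4 j [0.29 0.51 1.05 0.   1.65 0.02]
[-0.004, -0.0002, -0.0037] [-0.001, 0.069, -0.0]
[-0.0092, -0.0002, -0.0064] [-0.001, 0.138, -0.0]
[-0.0162, -0.0002, -0.0096] [-0.001, 0.226, -0.0]
[-0.0237, -0.0002, -0.0143] [-0.001, 0.313, -0.0]
[-0.0332, -0.0002, -0.0189] [-0.001, 0.418, -0.0]
[-0.0432, -0.0002, -0.0225] [-0.001, 0.522, -0.0]
[-0.0535, -0.0002, -0.0251] [-0.001, 0.627, -0.0]
[-0.064, -0.0002, -0.0266] [-0.001, 0.732, -0.001]
C from 38 ->
[-0.0078, -0.0, -0.0101] [0.0, 0.122, -0.0]
[-0.0177, -0.0, -0.0174] [0.0, 0.244, 0.0]
[-0.0269, -0.0, -0.0227] [0.0, 0.349, 0.0]
[-0.0269, -0.0, -0.0227] [0.0, 0.349, 0.0]
[-0.0269, -0.0, -0.0227] [0.0, 0.349, 0.0]
```

Emit:
servo_tool:
  deltas:
    - [-0.004,0,-0.0037,-0.001,0.069,0,0]
    - [-0.0092,0,-0.0064,-0.001,0.138,0,0]
    - [-0.0162,0,-0.0096,-0.001,0.226,0,0]
    - [-0.0237,0,-0.0143,-0.001,0.313,0,0]
    - [-0.0332,0,-0.0189,-0.001,0.418,0,0]
    - [-0.0432,0,-0.0225,-0.001,0.522,0,0]
    - [-0.0535,0,-0.0251,-0.001,0.627,0,0]
    - [-0.064,0,-0.0266,-0.001,0.732,0,0]

```text
clock: 11.2
ee_pos: [0.5932, 0.2494, 0.2742]
eef_rot: [-2.865, -0.377, -0.994]
force: [1.3, -0.4, -0.9]
width: 0.0139
```

Emit:
servo_tool:
  deltas:
    - [-0.0078,0,-0.0101,0,0.122,0,0]
    - [-0.0177,0,-0.0174,0,0.244,0,0]
    - [-0.0177,0,-0.0174,0,0.244,0,0]
    - [-0.0177,0,-0.0174,0,0.244,0,0]

```text
clock: 11.6
ee_pos: [0.5688, 0.2429, 0.2749]
eef_rot: [-2.705, -0.356, -1.313]
force: [0.8, 0.3, 0.6]
width: 0.0136
```

Run:
```python
from h import *
show()
a,_=snapshot("scene"); b,_=snapshot("top")
save("s7.png",np.hstack([cv2.resize(a[190:300,220:320],(400,440),interpolation=cv2.INTER_CUBIC),cv2.resize(b[220:330,225:325],(400,440),interpolation=cv2.INTER_CUBIC)]))
p,R=cur(); rows([(p+[-.0,0,.06],R),(p+[-.05,0,.09],R)])
```

```text
tcp [0.5688 0.2429 0.2749] scoop o [0.5974 0.2505 0.2007] az 15.02 tip 51.76 F [0.77 0.28 0.61] w 0.013615039796464114 t 11.6 j [ 0.32 -0.05  2.11 -0.25  0.19  0.28]
[0.0474, -0.0, -0.0367] [0.0, 0.0, 0.0]
[0.0416, -0.013, -0.0933] [0.0, 0.0, 0.0]
```

View pics/s7.png

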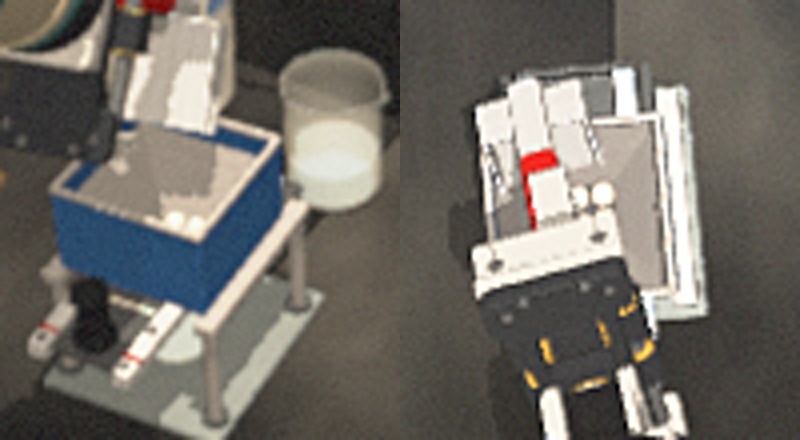

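Two balls are visible in the hopper at (180,222) in the scene half and (590,195) in the top half; the pan is empty. I'll lift away and go to the put-down spot.

Emit:
servo_tool:
  deltas:
    - [0.024,0,-0.018,0,0,0,0]
    - [0.047,0,-0.037,0,0,0,0]
    - [0.055,0,-0.043,0,-0.1,0,0]
    - [0.06,0,-0.047,0,-0.25,0,0]
    - [0.06,0,-0.047,0,-0.4,0,0]
    - [0.06,0,-0.047,0,-0.55,0,0]
    - [0.06,0,-0.047,0,-0.7,0,0]
    - [0.06,0,-0.047,0,-0.8,0,0]

```text
clock: 12.5
ee_pos: [0.5733, 0.2449, 0.3567]
eef_rot: [-3.094, -0.409, -0.17]
force: [0.2, -0.4, -1.5]
width: 0.0141
```

Run:
```python
from h import *
show(); W=[scoop_tcp([.45,.03,z],4,-.3) for z in(.20,.0033)]
plan(W)
b,d=snapshot("top"); save("s8.png",cv2.resize(b[220:330,225:325],(500,550),interpolation=cv2.INTER_CUBIC))
```

```text
tcp [0.5733 0.2449 0.3567] scoop o [0.5422 0.2366 0.2835] az 15.07 tip 6.31 F [ 0.16 -0.38 -1.46] w 0.014142216531403396 t 12.5 j [ 0.29  0.24  1.19 -0.    1.6   0.03]
now [0.5733 0.2449 0.3567] [-3.094 -0.409 -0.17 ] clock 12.5
d [-0.1442  0.1833  0.0719] w [-0.0121 -0.1148  0.1932] rows>= 4.9
d [0.001  0.     0.1967] w [0. 0. 0.] rows>= 3.9
```

View pics/s8.png

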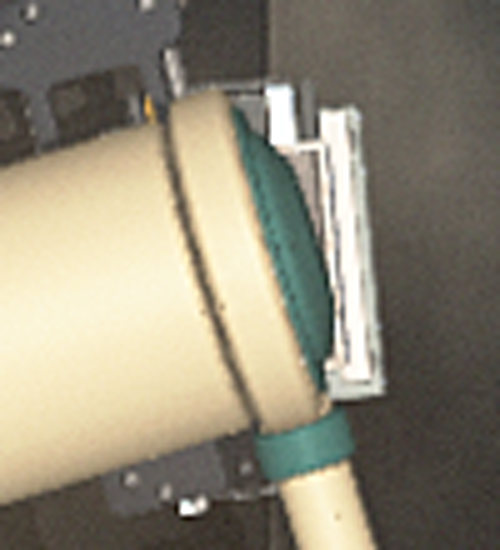

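The arm hides the hopper here, so I'll count the balls numerically later. Moving to the put-down spot.

Emit:
servo_tool:
  deltas:
    - [-0.024,0.03,0.012,-0.002,-0.019,0.032,0]
    - [-0.048,0.06,0.024,-0.004,-0.038,0.064,0]
    - [-0.072,0.09,0.036,-0.006,-0.057,0.096,0]
    - [-0.096,0.12,0.048,-0.008,-0.077,0.128,0]
    - [-0.12,0.15,0.06,-0.01,-0.096,0.16,0]
    - [-0.144,0.183,0.072,-0.012,-0.115,0.193,0]
    - [-0.144,0.183,0.072,-0.012,-0.115,0.193,0]
    - [-0.144,0.183,0.072,-0.012,-0.115,0.193,0]

```text
clock: 13.35
ee_pos: [0.488, 0.0313, 0.2667]
eef_rot: [3.139, 0.106, -0.005]
force: [-0.1, 0.5, -0.9]
width: 0.0139
```

Run:
```python
from m import *
show(); rows([scoop_tcp([.45,.03,z],4,.0) for z in(.03,.008)])
for n in("top","scene"):
    im,d=snapshot(n); W=world(n,d); r,g,b=[im[...,i].astype(int) for i in range(3)]
    reg=(d>0)&(abs(W[...,0]-.558)<.05)&(abs(W[...,1]-.24)<.05)&(W[...,2]<.155)
    print(n,"hop px",reg.sum(),np.percentile(r[reg],[5,50,95]) if reg.any() else '')
    for t in(205,220,235):
        print(t,[(W[c].mean(0).round(3).tolist(),int(c.sum())) for c in comps(reg&(np.minimum(np.minimum(r,g),b)>t),W,.09,.15)])
```

```text
tcp [0.488  0.0313 0.2667] scoop o [0.4479 0.0285 0.1976] az 3.88 tip -0.18 F [-0.07  0.49 -0.86] w 0.01389818860195748 t 13.35 j [-0.08  0.12  1.56 -0.    1.47 -0.14]
[0.0025, -0.0016, 0.1675] [0.001, 0.003, -0.002]
[0.0026, -0.0016, 0.1895] [0.001, 0.003, -0.002]
top hop px 1711 [128. 181. 248.]
205 [([0.567, 0.243, 0.107], 21), ([0.57, 0.229, 0.108], 21), ([0.554, 0.227, 0.109], 19), ([0.552, 0.243, 0.108], 20)]
220 [([0.567, 0.243, 0.107], 21), ([0.57, 0.228, 0.108], 18), ([0.554, 0.227, 0.109], 17), ([0.552, 0.243, 0.108], 17)]
235 [([0.568, 0.244, 0.106], 16), ([0.57, 0.228, 0.108], 15), ([0.554, 0.226, 0.109], 16), ([0.552, 0.243, 0.108], 17)]
scene hop px 1640 [ 37. 129. 224.]
205 [([0.568, 0.237, 0.108], 24)]
220 [([0.568, 0.244, 0.107], 11), ([0.569, 0.229, 0.109], 9)]
235 []
```

All four balls are on the gate, inside the hopper. Lowering the scoop now.

Emit:
servo_tool:
  deltas:
    - [0,0,0.03,0,0.003,0,0]
    - [0,0,0.07,0,0.003,0,0]
    - [0,0,0.11,0,0.003,0,0]
    - [0,0,0.15,0,0.003,0,0]
    - [0,0,0.175,0,0.003,0,0]
    - [0,0,0.187,0,0.003,0,0]
    - [0,0,0.192,0,0.003,0,0]
    - [0,0,0.192,0,0.003,0,0]

```text
clock: 14.25
ee_pos: [0.4856, 0.032, 0.0736]
eef_rot: [3.138, 0.111, -0.006]
force: [-0.1, -0.1, -0.6]
width: 0.0138
```

Emit:
servo_tool:
  deltas:
    - [0,0,0.001,0,0,0,0]
    - [0,0,0.002,0,0,0,0]
    - [0,0,0.002,0,0,0,0]

```text
clock: 14.55
ee_pos: [0.4852, 0.0312, 0.0722]
eef_rot: [3.137, 0.109, -0.005]
force: [0.2, -0.0, -0.6]
width: 0.014
```

```bash
python3 -c "
from h import *
show()"
```

```text
tcp [0.4852 0.0312 0.0722] scoop o [0.4451 0.0282 0.0031] az 3.97 tip -0.17 F [ 0.17 -0.01 -0.62] w 0.013976204815958791 t 14.55 j [-0.08  0.26  1.89 -0.    0.99 -0.14]
```

Emit:
servo_tool:
  deltas:
    - [0,0,0.001,0,0,0,0]
    - [0,0,0.001,0,0,0,0]
    - [0,0,0.001,0,0,0,0.02]
    - [0,0,0.001,0,0,0,0.04]
    - [0,0,0.001,0,0,0,0.04]
    - [0,0,0.001,0,0,0,0.04]

```text
clock: 15.15
ee_pos: [0.4845, 0.0311, 0.0703]
eef_rot: [3.138, 0.108, -0.008]
force: [-0.4, -1.2, -0.7]
width: 0.039
```

Emit:
servo_tool:
  deltas:
    - [0,0,-0.02,0,0,0,0.04]
    - [0,0,-0.05,0,0,0,0.04]
    - [0,0,-0.09,0,0,0,0.04]
    - [0,0,-0.13,0,0,0,0.04]
    - [0,0,-0.15,0,0,0,0.04]
    - [0,0,-0.15,0,0,0,0.04]

```text
clock: 15.75
ee_pos: [0.4874, 0.0314, 0.2235]
eef_rot: [3.137, 0.108, 0.004]
force: [-0.2, 0.1, -0.6]
width: 0.0397
```

Run:
```python
from m import *
show()
for n in("top","scene"):
    im,d=snapshot(n); W=world(n,d); r,g,b=[im[...,i].astype(int) for i in range(3)]
    red=(d>0)&(r>130)&(g<70)&(b<70)&(abs(W[...,0]-.485)<.06)&(abs(W[...,1]-.03)<.06)
    P=W[red]; print(n,"red",P.shape, P.mean(0).round(4) if len(P) else '',P.min(0).round(3),P.max(0).round(3))
    for lo in(.055,.09):
        q=P[(P[:,2]>lo)&(P[:,2]<lo+.03)]; print(lo,q.mean(0).round(4) if len(q) else 0)
    pan=(d>0)&(abs(W[...,0]-.445)<.05)&(abs(W[...,1]-.028)<.05)&(np.minimum(r,b)>120)&(W[...,2]<.012)
    print("pan z",np.percentile(W[pan][:,2],[10,50,90]),pan.sum())
    dark=(r<70)&(g<70)&(b<70)&(d>0)&(abs(W[...,2]-.136)<.006)&(abs(W[...,0]-.463)<.03)&(abs(W[...,1]-.23)<.03)
    print("knob",W[dark].mean(0).round(4),dark.sum(), W[dark].min(0).round(3),W[dark].max(0).round(3))
    # rails' red marks and white rails
    R=(r>120)&(g<110)&(b<110)&(r-g>40)&(d>0)&(W[...,2]>.08)&(W[...,2]<.11)&(abs(W[...,1]-.23)<.05)&(W[...,0]<.5)
    for c in comps(R,W,.08,.11,2): print("mark",W[c].mean(0).round(4),c.sum())
```

```text
tcp [0.4874 0.0314 0.2235] scoop o [0.4477 0.0284 0.1542] az 3.96 tip 0.13 F [-0.22  0.08 -0.6 ] w 0.03969998654389237 t 15.75 j [-0.08  0.13  1.65 -0.    1.36 -0.14]Traceback (most recent call last):
  File "<stdin>", line 6, in <module>
    return umr_minimum(a, axis, None, out, keepdims, initial, where)
ValueError: zero-size array to reduction operation minimum which has no identity
```

```bash
python3 -c "
from h import *
plan([(np.array([.4635,.2308,.22]),orient(5.3,0))])"
```

```text
now [0.4859 0.0314 0.2213] [ 3.137e+00  1.090e-01 -3.000e-03] clock 15.8
d [-0.0086 -0.2004  0.0008] w [ 0.0024  0.002  -0.0233] rows>= 4.0
```

Emit:
servo_tool:
  deltas:
    - [-0.015,-0.03,0,0,0,0,0.04]
    - [-0.04,-0.06,0,0,0,0,0.04]
    - [-0.08,-0.08,0,0,0,0,0.04]
    - [-0.12,-0.1,0,0,0,0,0.04]
    - [-0.12,-0.1,0,0,0,-0.02,0.04]
    - [-0.12,-0.1,0,0,0,-0.023,0.04]

```text
clock: 16.4
ee_pos: [0.3573, 0.123, 0.2195]
eef_rot: [3.135, 0.147, -0.01]
force: [0.5, -0.9, 0.3]
width: 0.04
```

```bash
cat > chk.py <<'E'
from m import *
show()
for n in("top","scene"):
    im,d=snapshot(n); W=world(n,d); r,g,b=[im[...,i].astype(int) for i in range(3)]; save("c_%s_%d.png"%(n,sense()["clock"]*100),im)
    red=(d>0)&(r>130)&(g<70)&(b<70)&(abs(W[...,0]-.485)<.06)&(abs(W[...,1]-.03)<.06)
    P=W[red]; print(n,"red",len(P))
    for lo in(.055,.09):
        q=P[(P[:,2]>lo)&(P[:,2]<lo+.035)]; print(lo,q.mean(0).round(4) if len(q) else 0)
    pan=(d>0)&(abs(W[...,0]-.445)<.05)&(abs(W[...,1]-.028)<.05)&(np.minimum(r,b)>120)&(W[...,2]<.012)
    if pan.any(): print("pan",np.percentile(W[pan],[5,50,95],axis=0).round(4).tolist(),pan.sum())
    dark=(r<70)&(g<70)&(b<70)&(d>0)&(abs(W[...,2]-.136)<.008)&(abs(W[...,0]-.463)<.03)&(abs(W[...,1]-.23)<.03)
    if dark.any(): print("knob",W[dark].mean(0).round(4),dark.sum(), W[dark].min(0).round(3),W[dark].max(0).round(3))
    R=(r>120)&(r-g>40)&(r-b>40)&(d>0)&(abs(W[...,1]-.23)<.05)&(W[...,0]<.5)
    for c in comps(R,W,.08,.11,1): print("mark",W[c].mean(0).round(4),c.sum())
E
python3 chk.py
```

```text
tcp [0.3573 0.123  0.2195] scoop o [0.3171 0.1191 0.1505] az 5.38 tip -0.37 F [ 0.53 -0.95  0.3 ] w 0.04004879223988077 t 16.4 j [ 0.15 -0.03  1.84 -0.    1.34  0.06]
top red 43
0.055 0
0.09 [0.4852 0.0355 0.1146]
pan [[0.4128, 0.0042, -0.0035], [0.441, 0.0315, 0.0014], [0.4714, 0.0569, 0.0063]] 571
knob [0.4641 0.2233 0.1346] 6 [0.458 0.22  0.13 ] [0.474 0.236 0.139]
mark [0.4607 0.2008 0.0981] 7
mark [0.4561 0.2576 0.0968] 6
scene red 182
0.055 [0.4795 0.0329 0.0738]
0.09 [0.4807 0.0334 0.1071]
pan [[0.4123, 0.006, -0.0003], [0.443, 0.035, 0.0029], [0.4767, 0.06, 0.0082]] 603
knob [0.4674 0.2214 0.1324] 3 [0.467 0.221 0.128] [0.468 0.222 0.136]
mark [0.4609 0.2015 0.098 ] 6
```

Scoop stands upright (handle at about (0.481,0.033) at both heights) and clear. The rail marks give the station's axis. Next: above the knob.

```bash
python3 -c "
from h import *
plan([(np.array([.464,.2305,.19]),orient(4.8,0)),(np.array([.464,.2305,.1]),orient(4.8,0))])"
```

```text
now [0.3592 0.1227 0.22  ] [ 3.136  0.144 -0.008] clock 16.5
d [ 0.1144 -0.0978  0.0291] w [0.0023 0.0055 0.008 ] rows>= 3.1
d [0.   0.   0.09] w [0. 0. 0.] rows>= 1.8
```

Emit:
servo_tool:
  deltas:
    - [0.03,-0.03,0,0,0.003,0.004,0.04]
    - [0.065,-0.06,0,0.002,0.005,0.008,0.04]
    - [0.1,-0.09,0,0.002,0.005,0.008,0.04]
    - [0.114,-0.098,0.015,0.002,0.005,0.008,0.04]
    - [0.114,-0.098,0.029,0.002,0.005,0.008,0.04]
    - [0.114,-0.098,0.029,0.002,0.005,0.008,0.04]

```text
clock: 17.1
ee_pos: [0.4631, 0.2303, 0.1879]
eef_rot: [3.137, 0.13, -0.009]
force: [-0.2, -0.6, -0.0]
width: 0.04
```

```bash
python3 -c "
from h import *
show()
plan([(np.array([.464,.2305,.1]),orient(4.8,0))])
w,_=snapshot('wrist'); save('w9.png',w)"
```

```text
tcp [0.4631 0.2303 0.1879] scoop o [0.4229 0.2268 0.1189] az 4.76 tip -0.32 F [-0.24 -0.56 -0.02] w 0.03999950371101311 t 17.1 j [ 0.33  0.2   1.65 -0.    1.29  0.24]
now [0.4631 0.2303 0.1879] [ 3.137  0.13  -0.009] clock 17.1
d [ 0.0014 -0.0003  0.0879] w [ 0.0017  0.0056 -0.0006] rows>= 1.8
```

View pics/w9.png

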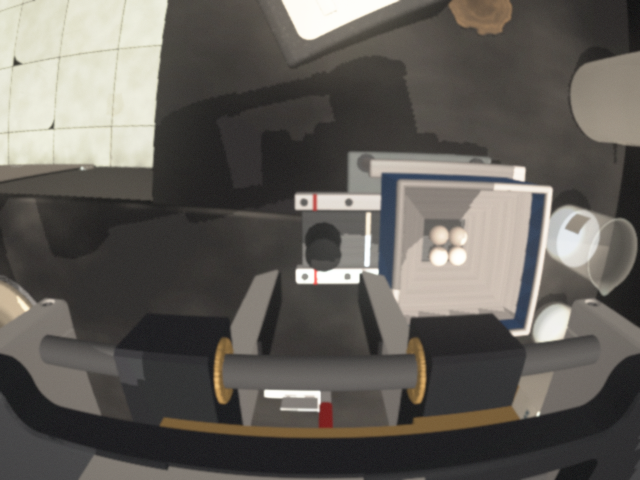

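The wrist view shows four balls on the shut gate at (448,245) and the knob at (323,245) midway between the fingers. Lower and close.

Emit:
servo_tool:
  deltas:
    - [0.001,0,0.03,0.001,0.005,0,0.04]
    - [0.001,0,0.06,0.001,0.005,0,0.04]
    - [0.001,0,0.08,0.001,0.005,0,0.04]
    - [0.001,0,0.087,0.001,0.005,0,0.04]
    - [0.001,0,0.087,0.001,0.005,0,0.04]
    - [0.001,0,0.087,0.001,0.005,0,0.04]

```text
clock: 17.75
ee_pos: [0.4652, 0.2312, 0.1053]
eef_rot: [-3.137, -0.131, -0.012]
force: [-0.2, 0.4, 0.8]
width: 0.0401
```

Emit:
servo_tool:
  deltas:
    - [0,0,0,0,0,0,0.015]
    - [0,0,0,0,0,0,0.0]
    - [0,0,0,0,0,0,0.0]
    - [0,0,0,0,0,0,0.0]

```text
clock: 18.15
ee_pos: [0.4652, 0.2313, 0.1051]
eef_rot: [-3.137, -0.132, -0.013]
force: [1.7, -1.0, 4.5]
width: 0.0221
```

```bash
python3 -c "
from h import *
show()"
```

```text
tcp [0.4652 0.2313 0.1051] scoop o [0.4259 0.2281 0.0356] az 4.83 tip 0.47 F [ 1.68 -1.03  4.52] w 0.0220698245743893 t 18.15 j [ 0.33  0.27  1.79 -0.    1.08  0.24]
```

The grip is a bit high (width 22 mm, under the head), so I'll reopen, go down 6 mm and close.

Emit:
servo_tool:
  deltas:
    - [0,0,0,0,0,0,0.04]
    - [0,0,0,0,0,0,0.04]
    - [-0.001,0,0.003,0,-0.004,0,0.04]
    - [-0.001,0,0.006,0,-0.008,0,0.04]
    - [-0.001,0,0.006,0,-0.008,0,0.04]

```text
clock: 18.65
ee_pos: [0.4626, 0.2308, 0.0973]
eef_rot: [-3.138, -0.132, 0.007]
force: [-1.2, -0.4, -0.3]
width: 0.0398
```

Emit:
servo_tool:
  deltas:
    - [0,0,0,0,0,0,0.015]
    - [0,0,0,0,0,0,0.0]
    - [0,0,0,0,0,0,0.0]
    - [0,0,0,0,0,0,0.0]

```text
clock: 19.05
ee_pos: [0.4649, 0.2312, 0.0982]
eef_rot: [-3.138, -0.132, -0.001]
force: [6.1, 0.2, -4.7]
width: 0.0245
```

```bash
python3 -c "
from h import *
show()"
```

```text
tcp [0.4649 0.2312 0.0982] scoop o [0.4251 0.2279 0.029 ] az 4.83 tip 0.05 F [ 6.06  0.18 -4.74] w 0.024478194932341955 t 19.05 j [0.33 0.28 1.79 0.   1.07 0.24]
```

Emit:
servo_tool:
  deltas:
    - [-0.005,0,0,0,0,0,0.0]
    - [-0.01,0,0,0,0,0,0.0]
    - [-0.016,0,0,0,0,0,0.0]
    - [-0.022,0,0,0,0,0,0.0]
    - [-0.028,0,0,0,0,0,0.0]
    - [-0.034,0,0,0,0,0,0.0]
    - [-0.038,0,0,0,0,0,0.0]
    - [-0.038,0,0,0,0,0,0.0]

```text
clock: 19.85
ee_pos: [0.4289, 0.2281, 0.0983]
eef_rot: [-3.137, -0.133, -0.008]
force: [9.7, 0.3, -9.5]
width: 0.0247
```

```bash
cat > gate.py <<'E'
from m import *
show(); p,R=cur(); u=np.array([np.cos(np.radians(4.8)),np.sin(np.radians(4.8))])
print("knob dist",(np.array([.558,.2397])-p[:2])@u)
c=calibration("wrist"); K=np.array(c["intrinsics"]); M=np.array(c["mount"])
def ray(x,y):  # fisheye pixel -> world ray
    a=np.array([x-K[0,2],y-K[1,2]]); r=np.linalg.norm(a); t=r/K[0,0]
    v=np.r_[np.sin(t)*a/r,np.cos(t)]; return p+R.apply(M[:3,3]),R.apply(M[:3,:3]@v)
def onplane(x,y,z):
    o,v=ray(x,y); return o+v*(z-o[2])/v[2]
w,_=snapshot("wrist"); save("w_%d.png"%(sense()["clock"]*100),w)
def loc(P): return ((P[:2]-[.558,.2397])@u, (P[:2]-[.558,.2397])@[-u[1],u[0]])
r,g,b=[w[...,i].astype(int) for i in range(3)]
v,uu=np.mgrid[:480,:640]
def blobs(m,z,lab,mn=4):
    n,l,st,ce=cv2.connectedComponentsWithStats(m.astype(np.uint8))
    for i in range(1,n):
        if st[i,4]>=mn:
            P=onplane(*ce[i],z); L=loc(P)
            if -.2<L[0]<.05 and abs(L[1])<.06: print(lab,ce[i].round(1),"station",np.round(L,4),"bbox",st[i].tolist())
blobs((r>110)&(r-g>50)&(r-b>50)&(v<330),.096,"mark")
blobs((np.minimum(np.minimum(r,g),b)>150)&(v<330),.094,"white",8)
for n in("top","scene"):
    im,d=snapshot(n); W=world(n,d); save("g_%s_%d.png"%(n,sense()["clock"]*100),im)
    m=(im.min(-1)>205)&(d>0)&(abs(W[...,0]-.558)<.05)&(abs(W[...,1]-.24)<.05)
    print(n,"balls in hopper",[W[q].mean(0).round(3).tolist() for q in comps(m,W,.09,.15)])
E
python3 gate.py
```

```text
tcp [0.4289 0.2281 0.0983] scoop o [0.3894 0.2248 0.0289] az 4.85 tip 0.29 F [ 9.69  0.28 -9.49] w 0.024745357995665497 t 19.85 j [ 0.35  0.23  1.86 -0.    1.05  0.26]
knob dist 0.12964210741671936
mark [379.2 230.9] station [-0.0982  0.0286] bbox [376, 219, 7, 25, 139]
white [536.6 184.8] station [-0.0066  0.0552] bbox [458, 171, 171, 31, 2735]
white [585.4 264.9] station [0.0415 0.0066] bbox [522, 210, 118, 120, 10519]
white [362.9 229.6] station [-0.1063  0.0288] bbox [350, 219, 27, 23, 498]
white [424.9 229.7] station [-0.0734  0.0289] bbox [382, 219, 88, 23, 1781]
white [383.8 279. ] station [-0.0941  0.0018] bbox [379, 245, 10, 72, 456]
top balls in hopper []
scene balls in hopper []
```

White line at station x = -94 mm against the marks at -98 mm, so about 4 mm more to pull. The hopper already looks empty.

Emit:
servo_tool:
  deltas:
    - [-0.002,0,0.0005,0,0,0,0.0]
    - [-0.004,0,0.001,0,0,0,0.0]
    - [-0.0045,0,0.001,0,0,0,0.0]
    - [-0.0045,0,0.001,0,0,0,0.0]
    - [-0.0045,0,0.001,0,0,0,0.0]
    - [-0.0045,0,0.001,0,0,0,0.0]

```text
clock: 20.6
ee_pos: [0.4262, 0.2279, 0.0982]
eef_rot: [-3.137, -0.133, -0.013]
force: [11.4, -0.7, -5.8]
width: 0.0249
```

```bash
python3 gate.py
python3 - <<'E'
from m import *
# scoop, beaker balls seen through the glass from the scene camera; colours near beaker
im,d=snapshot("scene"); W=world("scene",d); r,g,b=[im[...,i].astype(int) for i in range(3)]
a=np.load("/tmp/scene.npz")["im"].astype(int)
m=(d>0)&(abs(W[...,0]-.54)<.07)&(abs(W[...,1]-.235)<.06)&(W[...,2]>.008)&(W[...,2]<.085)
diff=m&(abs(im.astype(int)-a).sum(-1)>60)
for c in comps(diff,W,.0,.09,5): v,u=np.nonzero(c); print("changed",u.mean().round(1),v.mean().round(1),c.sum(),W[c].mean(0).round(3),im[c].mean(0).round(0),a[c].mean(0).round(0))
P=W[(d>0)&(r>130)&(g<70)&(b<70)&(abs(W[...,0]-.485)<.06)&(abs(W[...,1]-.03)<.06)]
for lo in(.055,.09):
    q=P[(P[:,2]>lo)&(P[:,2]<lo+.035)]; print("handle",q.mean(0).round(4))
E
```

```text
tcp [0.4262 0.2279 0.0982] scoop o [0.3869 0.2247 0.0287] az 4.85 tip 0.46 F [11.43 -0.73 -5.79] w 0.024854781220637546 t 20.6 j [ 0.35  0.22  1.87 -0.    1.04  0.26]
knob dist 0.13234801805092175
mark [384.4 230.9] station [-0.0982  0.0286] bbox [382, 220, 6, 24, 133]
white [539.7 185. ] station [-0.0069  0.0552] bbox [462, 171, 169, 31, 2677]
white [588.6 264.7] station [0.0423 0.0065] bbox [527, 210, 113, 120, 9927]
white [472.1 214.6] station [-0.0496  0.0373] bbox [470, 213, 5, 4, 17]
white [368.4 229.8] station [-0.1062  0.0287] bbox [356, 219, 26, 23, 497]
white [429.8 229.7] station [-0.0734  0.0289] bbox [387, 219, 88, 23, 1761]
white [383.8 278.8] station [-0.0968  0.0019] bbox [379, 245, 10, 72, 454]
top balls in hopper []
scene balls in hopper []
changed 264.8 275.4 40 [0.538 0.225 0.03 ] [203. 188. 164.] [221. 220. 205.]
handle [0.4793 0.0328 0.0745]
handle [0.4808 0.0334 0.1073]
```

Emit:
servo_tool:
  deltas:
    - [-0.001,0,0,0,0,0,0.0]
    - [-0.0015,0,0,0,0,0,0.0]
    - [-0.0015,0,0,0,0,0,0.0]
    - [-0.0015,0,0,0,0,0,0.0]
    - [-0.0015,0,0,0,0,0,0.0]
    - [-0.0015,0,0,0,0,0,0.0]
    - [-0.0015,0,0,0,0,0,0.0]
    - [-0.0015,0,0,0,0,0,0.0]

```text
clock: 21.6
ee_pos: [0.4248, 0.2278, 0.0982]
eef_rot: [-3.137, -0.133, -0.013]
force: [11.7, -0.8, -6.1]
width: 0.0245
```

```bash
python3 gate.py | egrep 'tcp|mark|\[38|in hopper'
python3 - <<'E'
from m import *
for n in("top","scene"):
    im,d=snapshot(n); W=world(n,d); a=np.load(f"/tmp/{n}.npz")["im"].astype(int)
    diff=(d>0)&(abs(im.astype(int)-a).sum(-1)>50)&(im.min(-1)>140)&(abs(W[...,0]-.55)<.12)&(abs(W[...,1]-.24)<.12)
    for c in comps(diff,W,-.01,.15,5): v,u=np.nonzero(c); print(n,"new bright",u.mean().round(1),v.mean().round(1),c.sum(),W[c].mean(0).round(3),im[c].mean(0).round(0))
    t=(d>0)&(im.min(-1)>170)&(abs(W[...,0]-.563)<.09)&(abs(W[...,1]+.1525)<.045)
    print(n,"left in tray",[W[c].mean(0).round(3).tolist() for c in comps(t,W,.008,.03)])
E
```

```text
tcp [0.4248 0.2278 0.0982] scoop o [0.3855 0.2246 0.0287] az 4.85 tip 0.47 F [11.73 -0.85 -6.11] w 0.024508405539798217 t 21.6 j [ 0.35  0.22  1.87 -0.    1.04  0.26]
mark [387.1 231.2] station [-0.0981  0.0285] bbox [384, 220, 7, 24, 141]
white [383.8 278.8] station [-0.0982  0.002 ] bbox [379, 245, 10, 72, 452]
top balls in hopper []
scene balls in hopper []
top new bright 267.2 246.2 82 [0.629 0.256 0.008] [203. 206. 195.]
top new bright 271.4 273.1 203 [0.559 0.244 0.023] [214. 211. 203.]
top new bright 250.9 298.7 7 [0.497 0.287 0.097] [200. 191. 178.]
top new bright 263.1 312.4 8 [0.464 0.258 0.096] [209. 196. 188.]
top new bright 272.0 315.0 23 [0.458 0.237 0.095] [217. 205. 181.]
top left in tray [[0.492, -0.116, 0.018]]
scene new bright 241.8 260.5 10 [0.5   0.262 0.097] [180. 170. 155.]
scene new bright 265.1 275.3 45 [0.54  0.225 0.029] [204. 190. 166.]
scene left in tray [[0.491, -0.117, 0.018]]
```

Line and marks agree within 0.1 mm. Bright balls show through the open outlet at z≈0.02, i.e. in the beaker, and one ball is left in the tray. Handing in.

```bash
python3 -c "
from cell import hand_in; print(hand_in())"
```

```text
the job is handed in; nothing more can be done
None
```

I handed the job in at about 22 s of robot time, with the gripper still holding the gate's knob at the red marks. The hand-in gave no verdict.

I scooped four balls, tipped them into the hopper with the gate shut, stood the scoop on the clear worktop and let go. I then pulled the knob out to the marks.

**Last checks:**
- **Gate:** the white line was at -98.2 mm and the marks at -98.1 mm from the hopper's centre. The arm was pulling about 11.7 N, and the finger opening was 24.5 mm.
- **Balls:** the hopper was empty and one ball was left in the tray. Through the outlet and the glass I saw new bright shapes inside the beaker, 20–30 mm above the worktop. I didn't count the four balls there one by one.
- **Scoop:** it was upright, with the handle at about (0.48, 0.033) at two heights, and clear of the station.

**Less certain:**
- **Knob grip:** the opening of about 24.5 mm suggests the pads hold the knob's 24 mm head rather than its 20 mm waist. A steady downward force of about 6 N remained on the tool, but the position did not drift.
- **Other things on the bench:** I made no numerical check of the beaker's position or of the other items, but nothing touched them as far as the forces and pictures showed.

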